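# Find the foot control with the tired spring and push its tag down

## Robot

A 6-joint arm with a two-finger parallel gripper is mounted at the origin on the work surface. World frame = base frame: x ahead of the robot, y to its left, z up, the work surface at z = 0. Lengths are in m, angles in degrees, forces in N, time in s.
With the tool pointing down it reaches from about 0.3 to 0.775 m from the base axis. Payload 14.6 kg.
Tool frame: the origin (TCP) lies on the centre line of the jaws, within the pads' length; the fingertips stand 19 mm ahead of it and the grasp point (between the pads) is the TCP; z points along the fingers, y is the line along which they close (so a half turn about z gives the same grasp; the last joint's range is limited). The gripper opens to 85 mm and grips with 20 to 120 N. Pads are 22 mm wide; open, the fingers measure 114 mm over their backs; the gripper's body (76 mm by 85 mm) begins 54 mm behind the grasp point. The pads swing forward as they close: fully open they stand 13 mm farther back than shut.
Start: joints at [-74.462, 17.183, 87.147, -0, 75.671, -3.816], TCP at [0.182, -0.519, 0.25] pointing down, gripper open.
Joint ranges: [-173.82, 173.82], [-45.26, 126.66], [13.44, 144.39], [-59.66, 239.66], [0, 175.72], [-146.38, 146.38]. Speed limits (degrees/s): [127.2, 127.2, 147.25, 180, 180, 180].

## Interface

Orientations are given as [roll, pitch, yaw] about the fixed x, y, z axes, in that order (R = Rz(yaw) Ry(pitch) Rx(roll)).
In Python, from bench import * gives the robot as it stands.
- The arm moves only by the shell command python3 -m pendant 'ROWS' [OPENING] [FORCE]. ROWS is JSON, a list of rows, each a list of 2 entries, a list of its own where there are three numbers: the shift along the tool's x, y, z in mm, then the turn about the tool's z in degrees. A call has 1 to 12 rows; each row shifts and turns the commanded pose from where the row before left it, along the tool's axes as they then stand; what a row does not reach is not made up. A row lasts 1/10 s, in which the tool goes at most 50 mm and 8.59 degrees, less where a joint would pass 70% of its speed; a pose out of reach is approached as far as the arm can. A call with a gripper value outside its range is refused whole. OPENING is the opening, from 0 (shut) to 1 (fully open), set as the call begins (- or left out, the last holds). The fingers move at their own pace and stop on an object; FORCE is the grip in N (left out, the last holds). Time passes only in rows, so rows that do not move let the fingers close. It gives the time, the measured TCP pose, the force, the opening and the grip force at its end, in the units of the state.
- get_obs(): the state, without advancing time (a new reading comes with each control period).
- read_camera(name): name is "scene" or "top"; returns the picture (420x560x3 uint8, red, green, blue); there is no depth.
- get_calibration(name): a dict with "fx", "fy", "cx", "cy" (pixels), "T" (4x4, takes a point from camera to world coordinates). Camera axes: x right, y up, looking along -z (the intrinsics and any distortion apply to the point x, -y, -z); pixel columns grow to the right and rows downward; lengths in m; the calibration is good to about 2 mm. A picture is of the moment at which its call begins. get_calibration takes no time and is no camera call.
- hand_in(): hands the job in; it is judged then, once.
The state is a dict: "time_s": time; "joint_pos": joint angles; "qvel": joint speeds; "joint_torque": joint torques, N m; "ee_pos": TCP position; "tool_rot": TCP orientation; "contact_force": force on the tool from outside, world axes, zero at the start; "wrist_torque": the same for the moment, N m; "opening": finger opening in m; "grasp_force": force on a finger pad.
Only numpy, scipy, OpenCV 4.12 (cv2) and the standard library are available. Lean on these libraries where they do the work, as an engineer would, in place of code of your own. Each camera call takes 0.05 s, during which the arm holds its last target. There are 200 camera calls.

## Task

Three foot controls stand in a row on the dental lab bench for checking, each with a raised tag hinged behind it. With the fingertips, press the round pads one at a time, working along the row from the robot's left to its right, each fully down and letting it come up again, to feel which has the softest spring; then push that control's tag down flat to mark it for a new spring and take the hand away. Leave the other two tags up, and do not pick up, lift or shift the controls or anything else on the bench.

Things in the scene. Friction and masses are not known exactly. Their poses are not given: they have to be found in the camera images.
- control_k: One of three look-alike foot controls (1.7 kg, loose): grey round housing 106 mm across, 34 mm high, on a dark steel plate 118 mm wide, x = -68 to +128 mm, top 7 mm up. Origin: on the bench under the pad's centre; +x points to its tag, away from the robot within 0.25 rad; +y left. Row about 265 mm apart in y; which stands left (robot's left, +y), middle or right changes every run.
- control_m: One of three look-alike foot controls (1.7 kg, loose): grey round housing 106 mm across, 34 mm high, on a dark steel plate 118 mm wide, x = -68 to +128 mm, top 7 mm up. Origin: on the bench under the pad's centre; +x points to its tag, away from the robot within 0.25 rad; +y left. Row about 265 mm apart in y; which stands left (robot's left, +y), middle or right changes every run.
- control_t: One of three look-alike foot controls (1.7 kg, loose): grey round housing 106 mm across, 34 mm high, on a dark steel plate 118 mm wide, x = -68 to +128 mm, top 7 mm up. Origin: on the bench under the pad's centre; +x points to its tag, away from the robot within 0.25 rad; +y left. Row about 265 mm apart in y; which stands left (robot's left, +y), middle or right changes every run.
- pad_k_top (a point): Centre of the top face of the pad of control_k, moving with it: a black rubber disc 80 mm across, 56 mm above the bench at rest. It goes straight down on a spring.
- pad_k (a joint): How far control_k's pad is pressed: 0 at rest (up), 0.012 m fully down on its stop. Its preloaded spring lifts it when let go. The three springs differ: at every depth the softest needs less than half the force of either other. Fully down takes 4 to 20 N.
- pad_m_top (a point): Centre of the top face of the pad of control_m, moving with it: a black rubber disc 80 mm across, 56 mm above the bench at rest. It goes straight down on a spring.
- pad_m (a joint): How far control_m's pad is pressed: 0 at rest (up), 0.012 m fully down on its stop. Its preloaded spring lifts it when let go. The three springs differ: at every depth the softest needs less than half the force of either other. Fully down takes 4 to 20 N.
- pad_t_top (a point): Centre of the top face of the pad of control_t, moving with it: a black rubber disc 80 mm across, 56 mm above the bench at rest. It goes straight down on a spring.
- pad_t (a joint): How far control_t's pad is pressed: 0 at rest (up), 0.012 m fully down on its stop. Its preloaded spring lifts it when let go. The three springs differ: at every depth the softest needs less than half the force of either other. Fully down takes 4 to 20 N.
- tag_k_edge (a point): Middle of the free upper edge of control_k's tag: an aluminium flap with a paper card, 56 mm wide, 3 mm thick, 44 mm from hinge to edge. Hinge along the control's y axis at x = 78 mm, 10.5 mm above the bench. Raised, it leans back some 50 degrees above level, edge away from the robot; down, it lies level over the plate, x = 78 to 122 mm, upper face 12 mm above the bench.
- tag_k (a joint): Angle of the tag of control_k: 0 to 0.15 rad raised (as found), 0.87 rad flat down. A stiff hinge: it stays where it is left, and about 1 to 2 N on the flap moves it.
- tag_m_edge (a point): Middle of the free upper edge of control_m's tag: an aluminium flap with a paper card, 56 mm wide, 3 mm thick, 44 mm from hinge to edge. Hinge along the control's y axis at x = 78 mm, 10.5 mm above the bench. Raised, it leans back some 50 degrees above level, edge away from the robot; down, it lies level over the plate, x = 78 to 122 mm, upper face 12 mm above the bench.
- tag_m (a joint): Angle of the tag of control_m: 0 to 0.15 rad raised (as found), 0.87 rad flat down. A stiff hinge: it stays where it is left, and about 1 to 2 N on the flap moves it.
- tag_t_edge (a point): Middle of the free upper edge of control_t's tag: an aluminium flap with a paper card, 56 mm wide, 3 mm thick, 44 mm from hinge to edge. Hinge along the control's y axis at x = 78 mm, 10.5 mm above the bench. Raised, it leans back some 50 degrees above level, edge away from the robot; down, it lies level over the plate, x = 78 to 122 mm, upper face 12 mm above the bench.
- tag_t (a joint): Angle of the tag of control_t: 0 to 0.15 rad raised (as found), 0.87 rad flat down. A stiff hinge: it stays where it is left, and about 1 to 2 N on the flap moves it.
- bowl: Bystander: dark green mixing bowl, 124 mm across, 70 mm high, on the robot's left. Origin under its centre.
- bottle: Bystander: amber bottle, 60 mm across, 140 mm high, behind the row. Origin under its centre.
- cast: Bystander: cream stone dental cast, about 60 x 60 x 30 mm, on the robot's right. Origin under its centre.
- cup: Bystander: small amber cup, 34 mm across, 32 mm high, between the left and middle controls. Origin under its centre.
- bur_block: Bystander: aluminium block 34 x 34 x 20 mm with small burs standing in it to 40 mm, between the middle and right controls. Origin under its centre.
- wax_knife: Bystander: wax knife with a wooden handle, 190 mm long, 10 mm high, lying on the robot's right. Origin under its middle.
- case: Bystander: open clear divided case 100 x 150 x 45 mm behind the row. Origin under its centre.
Mind the look-alikes: they are no part of the job. What is shaped like the control_t but green is not meant.

How it is judged:
By the outcome, as a careful person would: the job done as asked, in the order asked, and still so for the second after the job is handed in, with the robot touching nothing.
It also fails if it takes over 54 s, if anything falls off the work surface, if the arm or the gripper's body presses on something with over 40 N, if the wrist force passes 120 N, or if a joint passes its speed limit or range.

## Working session

There is one attempt and no reset: what is moved stays moved. The work goes in short steps, Python scripts to look and compute and a shell command to move; the robot and the scene stay as the last step left them, time stands still between calls to the robot, and variables do not carry over. Pictures are saved under pics/ and viewed, at most 10 in all, crops included, and the job is handed in when it is done.

```bash
mkdir -p pics; python3 - <<'E'
from bench import *
import cv2
o=get_obs();print({k:o[k] for k in o})
for n in("top","scene"):
    im=read_camera(n);cv2.imwrite(f"pics/{n}0.png",cv2.resize(im[:,:,::-1],(800,600),interpolation=cv2.INTER_CUBIC));print(get_calibration(n))
E
```

```text
{'time_s': 0.0, 'joint_pos': array([-7.44620376e+01,  1.72158026e+01,  8.71808240e+01, -3.26924302e-04,
        7.56706314e+01, -3.81408059e+00]), 'qvel': array([-0.02922323, -0.01714395,  0.07788463,  0.02604538, -0.0609544 ,
       -0.07609041]), 'joint_torque': array([-2.57026455e-03, -5.43502414e+01, -3.61794412e+01, -1.77774300e-04,
        4.05540835e-03, -6.35030528e-05]), 'ee_pos': array([ 0.18220888, -0.51871224,  0.24971577]), 'tool_rot': array([-1.79932870e+02, -4.15798344e-03,  1.93521216e+01]), 'contact_force': array([-0.0049274 ,  0.26381835, -0.29246922]), 'wrist_torque': array([-2.01749945e-03, -2.54354154e-02, -5.42359258e-05]), 'grasp_force': 0.0, 'opening': 0.08547307294538503}
{'fx': 448.3864496932889, 'fy': 448.3864496932889, 'cx': 276.6341238913008, 'cy': 206.97488482888556, 'T': array([[ 0.02256074,  0.99466522, -0.10065835,  0.38140231],
       [-0.99965023,  0.02105419, -0.01600443, -0.00892676],
       [-0.01379977,  0.10098422,  0.99479232,  1.55008391],
       [ 0.        ,  0.        ,  0.        ,  1.        ]])}
{'fx': 457.39557355334256, 'fy': 457.39557355334256, 'cx': 287.45717325746466, 'cy': 212.90675965766462, 'T': array([[ 0.61371352, -0.6352191 ,  0.46888421,  1.13565639],
       [ 0.78951064,  0.49778186, -0.3590072 , -0.46644119],
       [-0.00535383,  0.59051665,  0.8070077 ,  1.14728541],
       [ 0.        ,  0.        ,  0.        ,  1.        ]])}
```

View pics/top0.png

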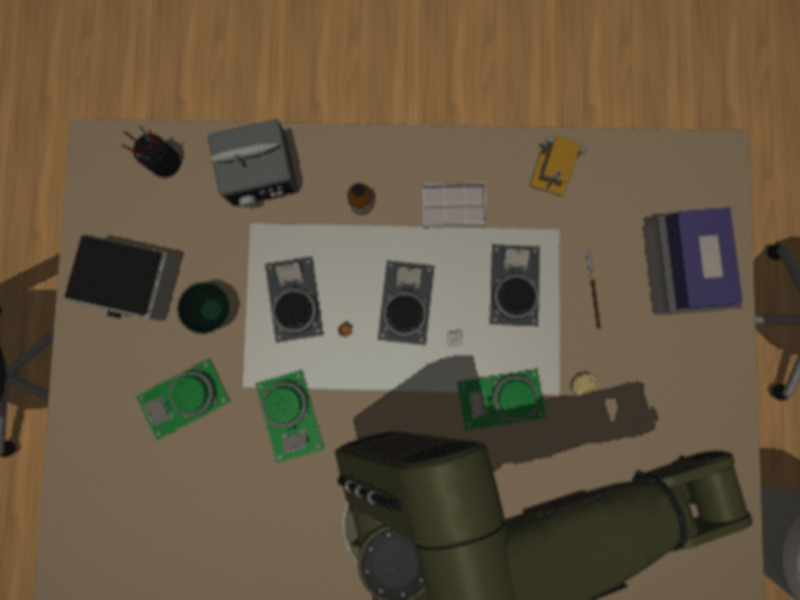

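View pics/scene0.png

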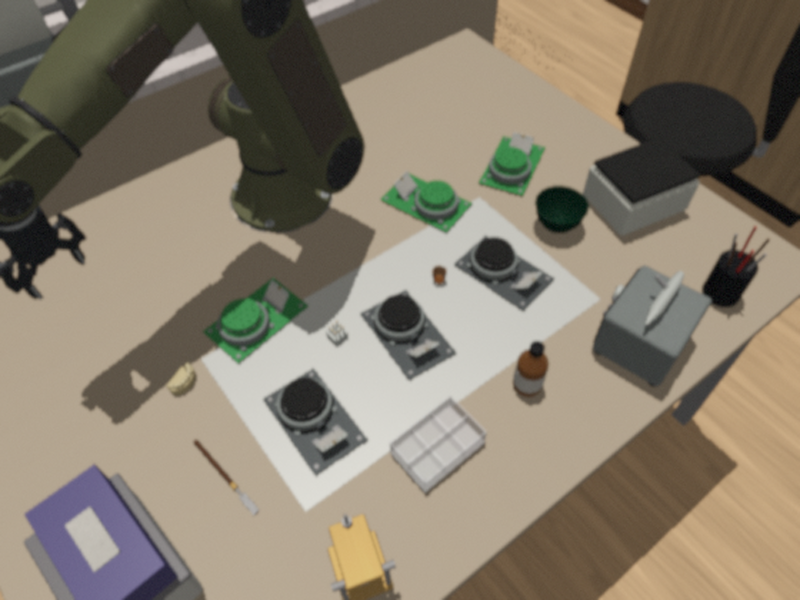

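The top view shows black-padded controls at about (295,310), (405,313) and (516,296), with their tags up behind them. The cup is at (346,328) and the bur block at (455,338). The green look-alikes are nearer the robot.

```bash
cat > h.py <<'E'
from bench import *
import numpy as np
def w(n,u,v,z,s=0.7):
    c=get_calibration(n);T=c["T"]
    d=T[:3,:3]@np.array([(u*s-c["cx"])/c["fx"],-(v*s-c["cy"])/c["fy"],-1]);p=T[:3,3]
    return (p+d*(z-p[2])/d[2]).round(4)
E
python3 - <<'E'
from h import *
T=dict(L=[(295,310),(289,273),(266,263),(311,257),(323,334),(275,341)],M=[(405,313),(409,277),(387,262),(434,265),(428,344),(378,340)],R=[(516,296),(516,259),(491,245),(539,245),(538,326),(490,323)])
S=dict(L=(494,257),M=(401,315),R=(306,400))
for k,p in T.items():
    a=w("top",*p[0],.056)
    q=[w("top",*x,.007) for x in p[2:]]
    d=(q[0]+q[1]-q[2]-q[3]);yaw=np.arctan2(d[1],d[0]);c=sum(q)/4
    o=c-.03*np.array([np.cos(yaw),np.sin(yaw),0])
    print(k,a,w("scene",*S[k],.056),"plate origin",o.round(4),"yaw",np.degrees(yaw).round(1),"tag",w("top",*p[1],.03),np.linalg.norm(d)/2)
print(w("top",346,328,.03),w("top",455,338,.03))
E
```

```text
L [0.4939 0.2492 0.056 ] [0.5131 0.2405 0.056 ] plate origin [0.4959 0.2567 0.007 ] yaw 9.9 tag [0.5845 0.2716 0.03  ] 0.19108611278687945
M [ 0.4924 -0.0087  0.056 ] [ 0.5111 -0.0134  0.056 ] plate origin [ 0.4916 -0.0102  0.007 ] yaw -4.3 tag [ 0.5808 -0.0165  0.03  ] 0.19147726366333942
R [ 0.5378 -0.2674  0.056 ] [ 0.5563 -0.2714  0.056 ] plate origin [ 0.5408 -0.2718  0.007 ] yaw -0.5 tag [ 0.6295 -0.2716  0.03  ] 0.1937574579209791
[0.4556 0.1306 0.03  ] [ 0.4376 -0.1283  0.03  ]
```

```bash
python3 - <<'E'
from h import *
import cv2
a=read_camera("top")[160:260,170:390,::-1];b=read_camera("scene")[150:340,180:400,::-1]
cv2.imwrite("pics/c1.png",np.vstack([cv2.resize(a,None,fx=2.7272,fy=2.7272,interpolation=3)]))
cv2.imwrite("pics/c2.png",cv2.resize(b,None,fx=3,fy=3,interpolation=3))
E
```

```text
(no output)
```

View pics/c1.png

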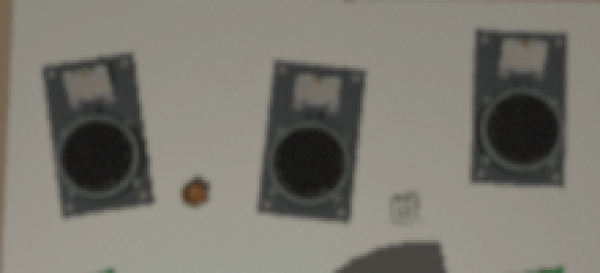

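View pics/c2.png

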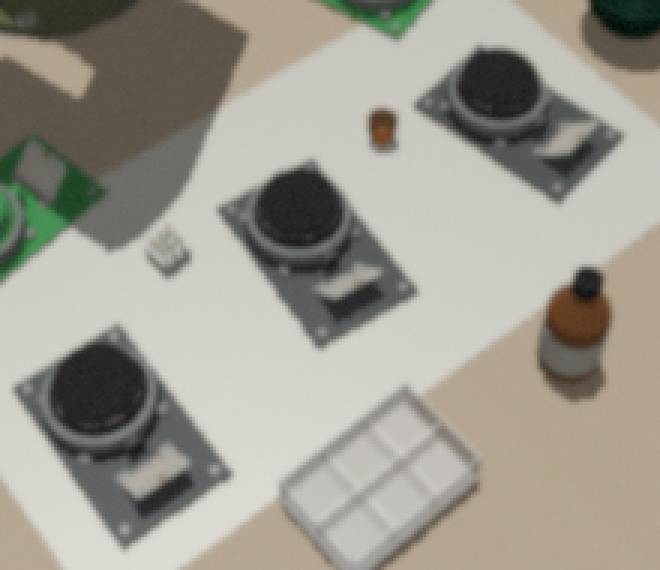

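```bash
python3 - <<'E'
from h import *
t=lambda u,v,z:w("top",170+u/2.7272,160+v/2.7272,z,1)
s=lambda u,v,z:w("scene",180+u/3,150+v/3,z,1)
P=dict(L=[(97,156),(43,67),(131,55),(154,204),(65,216)],M=[(309,163),(275,61),(365,71),(349,221),(259,212)],R=[(521,129),(476,30),(567,33),(564,186),(472,182)])
S=dict(L=[(497,83),(622,135),(560,202),(417,103)],M=[(296,207),(415,292),(320,347),(220,210)],R=[(98,386),(230,474),(124,547),(15,388)])
for k,p in P.items():
    q=[t(*x,.007) for x in p[1:]];d=(q[0]+q[1]-q[2]-q[3]);y=np.arctan2(d[1],d[0]);e=np.array([np.cos(y),np.sin(y),0])
    r=[s(*x,.007) for x in S[k][1:]];d2=r[1]-r[2];y2=np.arctan2(d2[1],d2[0]);e2=np.array([np.cos(y2),np.sin(y2),0])
    print(k,"pad",t(*p[0],.056),s(*S[k][0],.056),"plate",(sum(q)/4-.03*e).round(4),((r[0]+r[2])/2-.03*e2).round(4),np.degrees([y,y2]).round(1),np.linalg.norm(d)/2,np.linalg.norm(d2))
E
```

```text
L pad [0.4931 0.2523 0.056 ] [0.5061 0.2463 0.056 ] plate [0.494  0.2548 0.007 ] [0.4997 0.2579 0.007 ] [10.8  8.9] 0.1927909748924985 0.19284773786591328
M pad [ 0.4901 -0.0081  0.056 ] [ 0.5032 -0.0148  0.056 ] plate [ 0.4921 -0.0088  0.007 ] [ 0.4988 -0.0084  0.007 ] [-4.9 -5.3] 0.19249137643021832 0.18960930884321056
R pad [ 0.5375 -0.2668  0.056 ] [ 0.5503 -0.2725  0.056 ] plate [ 0.5402 -0.273   0.007 ] [ 0.5449 -0.2714  0.007 ] [-1.1 -1.2] 0.19478514445408812 0.19244368007289817
```

The two views agree to about 10 mm: L (0.498, 0.254), yaw 10°; M (0.496, -0.009), yaw -5°; R (0.542, -0.271), yaw -1°. I'll close the jaws, square up the yaw and move toward L.

```bash
python3 -m pendant '[[[0,0,0],6.45],[[0,0,0],6.45],[[0,0,0],6.45],[[17,-43,0],0],[[17,-43,0],0],[[17,-43,0],0],[[17,-43,0],0],[[17,-43,0],0],[[17,-43,0],0],[[17,-43,0],0],[[17,-43,0],0],[[17,-43,0],0]]' 0 20; python3 -m pendant '[[[17,-43,0],0],[[17,-43,0],0],[[17,-43,0],0],[[17,-43,0],0],[[17,-43,0],0],[[17,-43,0],0],[[17,-43,10],0],[[17,-43,20],0],[[17,-43,20],0],[[0,0,0],0],[[0,0,0],0]]'
```

```text
time_s: 1.4
ee_pos: [0.3354, -0.1301, 0.2505]
tool_rot: [180.0, -0.0, -0.0]
contact_force: [1.3, -1.4, 0.5]
opening: 0.0003
grasp_force: 0.0
time_s: 2.5
ee_pos: [0.4876, 0.2548, 0.1996]
tool_rot: [179.9, 0.1, 0.1]
contact_force: [-0.7, -0.8, 0.7]
opening: 0.0001
grasp_force: 0.0
```

```bash
python3 -m pendant '[[[10,0,30],0],[[0,0,40],0],[[0,0,35],0],[[0,0,10],0],[[0,0,5],0],[[0,0,0],0],[[0,0,0],0]]'; python3 -m pendant '[[[0,0,3],0],[[0,0,2],0],[[0,0,0],0],[[0,0,0],0],[[0,0,0],0]]';  python3 -m pendant '[[[0,0,3],0],[[0,0,2],0],[[0,0,0],0],[[0,0,0],0],[[0,0,0],0]]'
```

```text
time_s: 3.2
ee_pos: [0.4987, 0.2546, 0.0825]
tool_rot: [-179.9, -0.1, -0.0]
contact_force: [0.6, -0.2, 0.5]
opening: -0.0002
grasp_force: 0.0
time_s: 3.7
ee_pos: [0.498, 0.2545, 0.0757]
tool_rot: [-180.0, -0.0, 0.0]
contact_force: [-0.5, 0.3, 0.1]
opening: -0.0001
grasp_force: 0.0
time_s: 4.2
ee_pos: [0.4982, 0.2546, 0.0714]
tool_rot: [-180.0, -0.0, 0.0]
contact_force: [-3.6, -1.9, 10.5]
opening: 0.0
grasp_force: 5.3
```

```bash
python3 -m pendant '[[[0,0,3],0],[[0,0,2],0],[[0,0,0],0],[[0,0,0],0]]'; python3 -m pendant '[[[0,0,3],0],[[0,0,0],0],[[0,0,0],0],[[0,0,0],0]]';  python3 -m pendant '[[[0,0,2],0],[[0,0,1],0],[[0,0,0],0],[[0,0,0],0]]'
```

```text
time_s: 4.6
ee_pos: [0.4982, 0.2546, 0.0666]
tool_rot: [-180.0, -0.1, 0.0]
contact_force: [-5.0, -2.5, 14.0]
opening: -0.0002
grasp_force: 6.9
time_s: 5.0
ee_pos: [0.4982, 0.2546, 0.0638]
tool_rot: [-180.0, -0.1, 0.0]
contact_force: [-6.5, -3.0, 16.5]
opening: 0.0001
grasp_force: 7.8
time_s: 5.4
ee_pos: [0.4984, 0.2547, 0.0628]
tool_rot: [-180.0, -0.1, 0.0]
contact_force: [-17.7, -6.7, 40.5]
opening: -0.0003
grasp_force: 20.5
```

L bottomed on its stop, and full press takes about 17 N. Next I'll lift and go to M.

```bash
python3 -m pendant '[[[0,0,-5],0],[[0,0,-10],0],[[0,0,-30],0],[[0,44,0],0],[[0,44,0],0],[[0,44,0],0],[[0,44,0],0],[[0,44,0],0],[[-2,43,0],0],[[0,0,0],0],[[0,0,0],0],[[0,0,0],0]]'; python3 -c "
from h import *
import cv2
cv2.imwrite('pics/d1.png',cv2.resize(read_camera('scene')[150:340,180:400,::-1],None,fx=3,fy=3,interpolation=3))"
```

```text
time_s: 6.6
ee_pos: [0.496, -0.0078, 0.1045]
tool_rot: [-180.0, 0.0, 0.0]
contact_force: [-0.2, 1.2, 0.2]
opening: 0.0001
grasp_force: 0.0
```

View pics/d1.png

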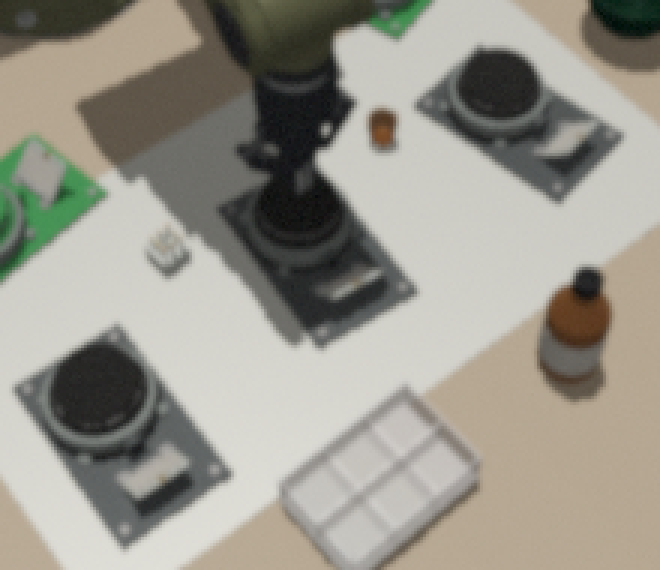

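The left control is back up and has not moved: its plate corners are still at (622,135) and (560,202). The fingertips are over the middle pad.

```bash
python3 -m pendant '[[[0,0,20],0],[[0,0,8],0],[[0,0,3],0],[[0,0,2],0],[[0,0,0],0],[[0,0,0],0]]'; python3 -m pendant '[[[0,0,3],0],[[0,0,2],0],[[0,0,0],0],[[0,0,0],0]]'; python3 -m pendant '[[[0,0,2],0],[[0,0,1],0],[[0,0,0],0],[[0,0,0],0]]'
```

```text
time_s: 7.25
ee_pos: [0.4962, -0.0084, 0.0721]
tool_rot: [180.0, -0.0, 0.0]
contact_force: [0.0, 1.6, 1.5]
opening: -0.0001
grasp_force: 1.0
time_s: 7.65
ee_pos: [0.4963, -0.0086, 0.0668]
tool_rot: [180.0, -0.0, 0.0]
contact_force: [2.2, 0.7, 3.2]
opening: 0.0001
grasp_force: 1.6
time_s: 8.05
ee_pos: [0.4961, -0.0086, 0.0637]
tool_rot: [180.0, -0.0, 0.0]
contact_force: [3.2, -0.2, 4.0]
opening: -0.0002
grasp_force: 2.0
```

M is soft, about 4 N. I'll press the last bit onto the stop.

```bash
python3 -m pendant '[[[0,0,1],0],[[0,0,0],0],[[0,0,0],0]]'; python3 -m pendant '[[[0,0,0.5],0],[[0,0,0],0],[[0,0,0],0]]'
```

```text
time_s: 8.35
ee_pos: [0.4962, -0.0086, 0.063]
tool_rot: [180.0, -0.0, 0.0]
contact_force: [1.0, -0.5, 9.7]
opening: -0.0001
grasp_force: 4.7
time_s: 8.65
ee_pos: [0.4962, -0.0086, 0.0629]
tool_rot: [180.0, -0.0, 0.0]
contact_force: [-2.1, 1.5, 15.6]
opening: 0.0001
grasp_force: 7.9
```

M is on its stop. Next is R.

```bash
python3 -m pendant '[[[0,0,-5],0],[[0,0,-10],0],[[0,0,-27],0],[[7,43,0],0],[[7,43,0],0],[[8,44,0],0],[[8,44,0],0],[[8,44,0],0],[[8,44,0],0],[[0,0,0],0],[[0,0,0],0]]'; python3 -m pendant '[[[0,0,20],0],[[0,0,8],0],[[0,0,3],0],[[0,0,2],0],[[0,0,0],0],[[0,0,0],0]]'; python3 -m pendant '[[[0,0,3],0],[[0,0,2],0],[[0,0,0],0],[[0,0,0],0]]'; python3 -m pendant '[[[0,0,2],0],[[0,0,1],0],[[0,0,0],0],[[0,0,0],0]]'
```

```text
time_s: 9.75
ee_pos: [0.5412, -0.271, 0.1035]
tool_rot: [-179.9, 0.1, -0.1]
contact_force: [0.2, -0.0, 0.4]
opening: 0.0
grasp_force: 0.0
time_s: 10.35
ee_pos: [0.5421, -0.2697, 0.072]
tool_rot: [-180.0, 0.0, 0.1]
contact_force: [-2.6, 4.1, 6.1]
opening: 0.0005
grasp_force: 3.1
time_s: 10.75
ee_pos: [0.5422, -0.2698, 0.0673]
tool_rot: [-180.0, -0.0, 0.1]
contact_force: [-2.6, 3.7, 8.1]
opening: 0.0002
grasp_force: 4.1
time_s: 11.15
ee_pos: [0.5423, -0.2698, 0.0645]
tool_rot: [180.0, -0.0, 0.1]
contact_force: [-4.3, 3.7, 8.8]
opening: -0.0001
grasp_force: 4.8
```

```bash
python3 -m pendant '[[[0,0,1.5],0],[[0,0,0],0],[[0,0,0],0]]'; python3 -m pendant '[[[0,0,1],0],[[0,0,0],0],[[0,0,0],0]]'
```

```text
time_s: 11.45
ee_pos: [0.5423, -0.2698, 0.0631]
tool_rot: [180.0, -0.0, 0.1]
contact_force: [-4.2, 3.3, 10.2]
opening: 0.0003
grasp_force: 5.2
time_s: 11.75
ee_pos: [0.5423, -0.2699, 0.0629]
tool_rot: [180.0, -0.0, 0.1]
contact_force: [-9.4, 6.8, 20.1]
opening: 0.0003
grasp_force: 10.0
```

Full-press forces are L 17 N, M 4 N and R 10 N, so M is softest. I'll move above M's tag.

```bash
python3 -m pendant '[[[0,0,-5],0],[[0,0,-15],0],[[0,0,-32],0],[[10,-42,0],0],[[10,-42,0],0],[[10,-42,0],0],[[10,-42,0],0],[[10,-42,0],0],[[11,-42,0],0],[[0,0,0],0],[[0,0,0],0]]'; python3 -c "
from h import *
import cv2
cv2.imwrite('pics/e1.png',cv2.resize(read_camera('scene')[150:340,180:400,::-1],None,fx=3,fy=3,interpolation=3))"
```

```text
time_s: 12.85
ee_pos: [0.6029, -0.0175, 0.1132]
tool_rot: [180.0, -0.0, 0.1]
contact_force: [1.1, -0.0, -0.2]
opening: 0.0001
grasp_force: 0.0
```

View pics/e1.png

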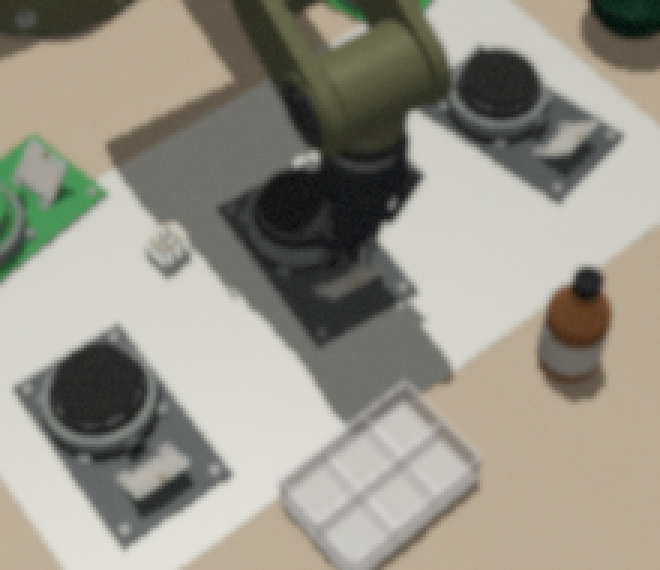

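Nothing has shifted. The fingertips at (350,262) stand above the middle tag at (345,280), so I'll descend.

```bash
python3 -m pendant '[[[0,0,20],0],[[0,0,15],0],[[0,0,10],0],[[0,0,8],0],[[0,0,5],0],[[0,0,5],0],[[0,0,5],0],[[0,0,0],0],[[0,0,0],0]]'; python3 -m pendant '[[[0,0,4],0],[[0,0,4],0],[[0,0,3],0],[[0,0,0],0],[[0,0,0],0]]'
```

```text
time_s: 13.8
ee_pos: [0.6028, -0.0184, 0.0445]
tool_rot: [-180.0, 0.0, 0.0]
contact_force: [-0.4, 0.4, -0.2]
opening: 0.0003
grasp_force: 0.0
time_s: 14.3
ee_pos: [0.6029, -0.0185, 0.0334]
tool_rot: [-180.0, 0.0, 0.0]
contact_force: [-0.6, -0.1, 0.1]
opening: -0.0002
grasp_force: 0.0
```

```bash
python3 -m pendant '[[[0,0,1.5],0],[[0,0,0],0],[[0,0,0],0]]'; python3 -m pendant '[[[0,0,1],0],[[0,0,0],0],[[0,0,0],0]]'
```

```text
time_s: 14.6
ee_pos: [0.603, -0.0185, 0.0321]
tool_rot: [-180.0, 0.0, 0.0]
contact_force: [0.0, 0.2, 0.6]
opening: -0.0002
grasp_force: 0.0
time_s: 14.9
ee_pos: [0.603, -0.0185, 0.0311]
tool_rot: [180.0, -0.0, 0.0]
contact_force: [0.7, 0.1, -0.5]
opening: -0.0
grasp_force: 0.2
```

```bash
python3 -m pendant '[[[0,0,1],0],[[0,0,0],0],[[0,0,0],0]]'; python3 -m pendant '[[[0,0,0.5],0],[[0,0,0],0],[[0,0,0],0]]'
```

```text
time_s: 15.2
ee_pos: [0.6031, -0.0185, 0.0308]
tool_rot: [180.0, -0.0, 0.0]
contact_force: [-4.0, -0.2, 9.3]
opening: -0.0001
grasp_force: 4.6
time_s: 15.5
ee_pos: [0.6031, -0.0185, 0.0307]
tool_rot: [180.0, -0.0, 0.0]
contact_force: [-7.1, -0.0, 13.3]
opening: 0.0003
grasp_force: 6.7
```

It has hit a firm stop at the flat height. I'll lift straight up, back off and check.

```bash
python3 -m pendant '[[[0,0,-10],0],[[0,0,-30],0],[[0,0,-50],0],[[0,0,-50],0],[[-40,0,-20],0],[[-45,0,0],0],[[-45,0,0],0],[[-45,0,0],0],[[-45,0,0],0],[[0,0,0],0],[[0,0,0],0]]'; python3 -c "
from h import *
import cv2
cv2.imwrite('pics/f1.png',cv2.resize(read_camera('scene')[150:340,180:400,::-1],None,fx=3,fy=3,interpolation=3))"
```

```text
time_s: 16.6
ee_pos: [0.3831, -0.0186, 0.1905]
tool_rot: [180.0, -0.1, -0.0]
contact_force: [0.2, 0.3, 1.2]
opening: -0.0
grasp_force: 0.0
```

View pics/f1.png

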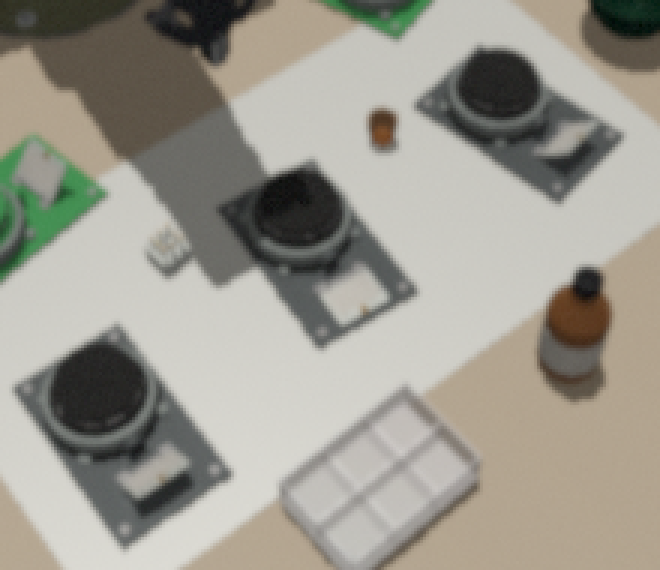

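The middle tag lies flat at (352,295). The other two tags are still up, and the plates are where they were.

```bash
python3 -c "
from bench import *
print(hand_in())"
```

```text
the job is handed in; nothing more can be done
None
```

The middle control has the softest spring (about 4 N fully down, against 17 N left and 10 N right); its tag is flat, the other two are up, nothing visibly shifted, and the job was handed in at about 17 s.

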